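Walk a tight bush out of its nest

TASK

Put the steel collar that stands on top of the bronze bush into the open drawer of the small parts box, let go of it and push the drawer fully shut. Then grip the bush, which the two spring plungers hold tight, and while it is still in the nest rock it to and fro to free it, clearly leaning it first towards the red plunger, then towards the blue one, then red, then blue again; then lift it out upright and finish still holding it steady, just clear above the nest (a finger's width or two). Do not disturb the tins or the valve body nearby.

Things in the scene. Friction and masses are not known exactly. Their poses are not given: they have to be found in the camera images.
- collar: plain steel collar, diameter 40 mm, 30 mm tall, 0.25 kg, standing loose on top of the bush. Origin: centre of its underside, z up.
- collar_mid (a point): centre of the steel collar, half its height.
- bush: plain round bronze bush, diameter 50 mm, 115 mm tall, about 0.66 kg, standing upright in the nest's pocket, its lower 36 mm inside. Origin: centre of its underside, z along its axis to the top. Its yaw has no meaning.
- bush_foot (a point): centre of the bush's underside.
- bush_top (a point): centre of the bush's top face, 115 mm above its underside.
- nest: grey block 86 x 106 mm (x, y), top 48 mm above the worktop, on a dark base plate 100 x 150 x 12 mm, all fixed to the worktop. Pocket with bevelled corners, 53 mm (x) by 59 mm (y), 36 mm deep: the bush has 1.5 mm of play each way along x and 4.5 mm along y, so it can lean along the nest's y axis only, up to about 0.2 rad. Origin: centre of the base plate's underside.
- nest_mouth (a point): centre of the pocket's mouth, on the nest's top face, 48 mm above the worktop and 36 mm above the pocket's floor; axes as the nest's: +y towards the red plunger, -y towards the blue one. The bush is free of the plungers once its underside is about 20 mm above the pocket's floor.
- plunger_red_nose (a point): tip of the red plunger as at the start, where it touches the bush (the nest's +y side), 16 mm above the pocket's floor. A rubber-nosed spring plunger, pressing with about 20 N, gives way by up to 6 mm; its knob, 20 mm wide, is 67 to 81 mm from the nest's centre, 28 mm above the worktop.
- plunger_blue_nose (a point): tip of the blue plunger as at the start, on the nest's -y side, otherwise as the red one. Pulling the bush straight up meets about 40 N, mostly from both plungers; leaning it on one plunger while its other side rises takes 20 to 25 N, so it walks up 3 to 8 mm at each lean.
- parts_box: small blue steel parts box with one drawer, 180 (x) x 170 (y) x 85 mm (z), fixed to the worktop. Origin: centre of its underside; its front looks along its own -x.
- parts_box_drawer0 (a joint): how far the drawer is out, m: 0 = fully shut; it starts about 0.105 to 0.115 out. It slides along the box's x axis, against about 1 N.
- drawer_floor (a point): centre of the drawer's inner floor, moving with it, axes as the box's. The inside is 135 mm long (x), 128 mm wide (y); the side walls rise 41 mm above the floor, the front panel (15 mm thick, 164 mm wide) 45 mm. At the start only the part in front of the box can be reached from above (the front 85 mm or so of the inside).
- parts_box_drawer0_handle (a point): front of the drawer's round knob, 35 mm out from the drawer's front panel, 47 mm above the worktop; moves with the drawer.
- tin: yellow grease tin, diameter 68 mm, 76 mm tall; leave it alone. Origin: centre of its underside.
- paste: light blue paste tin, diameter 62 mm, 51 mm tall; leave it alone. Origin: centre of its underside.
- valve: valve body, bronze head on a steel cross block, 48 x 42 x 98 mm; leave it alone. Origin: centre of its underside.
Mind the look-alikes: they are no part of the job. Leave any green or orange look-alike of the collar alone. Leave any turquoise look-alike of the bush alone.

How it is judged:
On the way, in this order (a step that is already met when the one before it is completed fails the run):
1. the collar is let go inside the drawer (x of collar_mid in the frame of drawer_floor between -0.062 and 0.062 m and y of collar_mid in the frame of drawer_floor between -0.066 and 0.066 m and z of collar_mid in the frame of drawer_floor between 0 and 0.035 m and contact force between the fingers and collar below 0.2 N), for 0.2 s.
2. the drawer is shut with the collar in it (x of collar_mid in the frame of drawer_floor between -0.062 and 0.062 m and y of collar_mid in the frame of drawer_floor between -0.066 and 0.066 m and z of collar_mid in the frame of drawer_floor between 0 and 0.035 m and value of joint parts_box_drawer0 below 0.008 m), for 0.2 s.
3. the gripped bush, still in the nest, leans towards the red plunger (first time) (y of bush_top in the frame of nest_mouth above 0.006 m and angle between bush_top's own z axis and vertical above 0.08 rad and z of bush_foot in the frame of nest_mouth below -0.003 m and contact force between the fingers and bush above 1 N), for 0.05 s.
4. the gripped bush, still in the nest, leans towards the blue plunger (first time) (y of bush_top in the frame of nest_mouth below -0.006 m and angle between bush_top's own z axis and vertical above 0.08 rad and z of bush_foot in the frame of nest_mouth below -0.003 m and contact force between the fingers and bush above 1 N), for 0.05 s.
5. the gripped bush, still in the nest, leans towards the red plunger (second time) (all of step 3), for 0.05 s.
6. the gripped bush, still in the nest, leans towards the blue plunger (second time) (all of step 4), for 0.05 s.
At the end, for the whole second after the job is handed in: The gripper holds the bush steady (over 3 N, slower than 20 mm/s) and upright (within 0.12 rad), its underside 6 to 60 mm above the nest's top face, within 30 mm of the pocket's centre and not touching the nest; the drawer is shut to within 8 mm with the collar inside (all of step 2 and z of bush_foot in the frame of nest_mouth between 0.006 and 0.06 m and horizontal distance between bush_foot and nest_mouth below 0.03 m and angle between bush's own z axis and vertical below 0.12 rad and linear speed of bush below 0.02 m/s and contact force between the fingers and bush above 3 N and contact force between bush and nest below 0.2 N); the arm keeps its last pose, push and grip.
It fails at once if the tins or the valve body are moved by more than 30 mm or tipped (distance of any of tin, valve, paste from where it was at the start of the episode above 0.03 m or angle between any of tin, valve, paste's own z axis and vertical above 0.3 rad).
It also fails if it takes over 58 s, if anything falls off the work surface, if the arm or the gripper's body presses on something with over 40 N, if the wrist force passes 120 N, or if a joint passes its speed limit or range.

ROBOT

A 6-joint arm with a two-finger parallel gripper is mounted at the origin on a cart in front of the work surface, level with it; the furniture and walls round the work are solid. World frame = base frame: x ahead of the robot, y to its left, z up, the work surface at z = 0. Lengths are in m, angles in rad, forces in N, time in s.
With the tool pointing down it reaches from about 0.275 to 0.825 m from the base axis. Payload 5.2 kg.
Tool frame: the origin (TCP) lies on the centre line of the jaws, within the pads' length; the fingertips stand 8 mm ahead of it and the grasp point (between the pads) lies 11 mm behind it; y points along the fingers, z is the direction in which the jaws open and shut, and the axes are right-handed (so a half turn about y gives the same grasp; the last joint's range is limited). The gripper opens to 93 mm and grips with 3 to 60 N. Pads are 15 mm wide; open, the fingers measure 128 mm over their backs; the gripper's body (75 mm by 188 mm) begins 65 mm behind the grasp point.
Start: joints at [1.004, 0.259, 1.535, -0, 1.348, -0.203], TCP at [0.196, 0.514, 0.227] pointing down, gripper open.
Joint ranges: [-3.14, 3.14], [-0.91, 2.08], [0.19, 2.58], [-1.22, 4.36], [0.22, 2.71], [-3.12, 3.12]. Speed limits (rad/s): [2.57, 2.57, 3.14, 3.14, 3.14, 3.14].

INTERFACE

Orientations are given as a unit quaternion [w, x, y, z].
In Python, from cell import bot, cams, order gives the robot as it stands. The module is installed in compiled form; this text tells all that it offers.
- The arm moves only by the tool arm_command, never from a script. Its argument "series" is a list of rows, each an object of numbers: "x", "y", "z": the shift along the tool's x, y, z in mm; "wx", "wy", "wz": the turn, a rotation vector about the tool's x, y, z in rad; "gripper": the gripper's target within -1 to 1 (shut at 1, half-way at 0, fully open at -1). In form: [{"x": .., "y": .., "z": .., "wx": .., "wy": .., "wz": .., "gripper": ..}, ...]. A call has 1 to 12 rows; each row shifts and turns the commanded pose from where the row before left it, along the tool's axes as they then stand; what a row does not reach is not made up. A row lasts 1/10 s, in which the tool goes at most 50 mm and 8.59 degrees, less where a joint would pass 70% of its speed; a pose out of reach is approached as far as the arm can. A call with a gripper value outside its range is refused whole. The fingers move at their own pace and stop on an object; "squeeze" is the grip in N (left out, the last holds). Time passes only in rows, so rows that do not move let the fingers close. It gives the time, the measured TCP pose, the force and the opening at its end, in the units of the state.
- bot.observe(): the state, without advancing time (a new reading comes with each control period).
- cams.capture(name): name is "scene" or "top"; returns a dict with "img" (400x640x3 uint8, red, green, blue), "z_map" (400x640 float32, m along the optical axis (not along the pixel's ray), 0 where there is no reading), "fx", "fy", "cx", "cy" (pixels), "extrinsics" (4x4, takes a point from world to camera coordinates). Camera axes: x right, y up, looking along -z (the intrinsics and any distortion apply to the point x, -y, -z); pixel columns grow to the right and rows downward; lengths in m; the calibration is good to about 2 mm. A picture is of the moment at which its call begins.
- order.hand_in(): hands the job in, once; it reports no verdict.
Trained networks look in a picture, given as the dict that the camera call returned (one of the last four; its "shot" number tells which), for a name from the list of things; names that differ only in an ending like _2 or _b are one class to them, and where a whole thing is asked for, a point or a joint stands for the part that bears it (a point fixed in the world has none). Each returns a list of dicts, best first, with "confidence" (0 to 1); they miss things now and then, are a little off and sometimes report something else, mostly with a low value. They report only what shows in the picture. A call takes as long as a camera call. They do not tell look-alikes from the thing itself.
- cams.search_frame(picture, thing): "box" ([left, top, right, bottom] in pixels, round what is visible of it).
- cams.tip_of(picture, thing): "uv" ([column, row] in pixels: a listed point, or the origin of a listed thing).
The state is a dict: "time": time; "joints": joint angles; "dq": joint speeds; "effort": joint torques, N m; "tool_pos": TCP position; "tool_rot": TCP orientation; "wrist_force": force on the tool from outside, world axes, zero at the start; "ft_torque": the same for the moment, N m; "width": opening from 0.0 (shut) to 1.0 (fully open).
Only numpy, scipy, OpenCV 4.12 (cv2) and the standard library are available. Lean on these libraries where they do the work, as an engineer would, in place of code of your own. Each camera call takes 0.05 s, during which the arm holds its last target.

## Working session

There is one attempt and no reset: what is moved stays moved. The work goes in short steps, Python scripts to look and compute and a tool call to move; the robot and the scene stay as the last step left them, time stands still between calls to the robot, and variables do not carry over. Pictures are saved under pics/ and viewed, and the job is handed in when it is done.

Besides the shell and the picture viewer there is one more tool, called after ">>>" by a JSON object that holds its "fn" and its "kwargs", one argument or row to a line. arm_command: Moves the arm, as the interface text tells. Its arguments: {"type":"object","properties":{"series":{"type":"array","items":{"type":"object","properties":{"x":{"type":"number"},"y":{"type":"number"},"z":{"type":"number"},"wx":{"type":"number"},"wy":{"type":"number"},"wz":{"type":"number"},"gripper":{"type":"number"}}}},"squeeze":{"type":"number"}},"required":["series"]}

```bash
mkdir -p pics; ls; cat > h.py <<'E'
import numpy as np, cv2
from cell import bot, cams, order
def save(c,n,crop=None,s=1):
    im=c['img'][:,:,::-1]
    if crop: l,t,r,b=crop; im=im[t:b,l:r]
    if s!=1: im=cv2.resize(im,None,fx=s,fy=s,interpolation=cv2.INTER_CUBIC)
    cv2.imwrite('pics/'+n+'.png',im)
def ray(c,u,v):
    E=np.array(c['extrinsics']);R=E[:3,:3];t=E[:3,3]
    d=np.array([(u-c['cx'])/c['fx'],-(v-c['cy'])/c['fy'],-1.])
    return -R.T@t, R.T@d
def atz(c,u,v,z):
    o,d=ray(c,u,v); return o+d*(z-o[2])/d[2]
def dep(c,u,v):
    o,d=ray(c,u,v); return o+d*c['z_map'][int(round(v)),int(round(u))]
def proj(c,p):
    E=np.array(c['extrinsics']);q=E[:3,:3]@np.array(p)+E[:3,3]
    return c['cx']+c['fx']*q[0]/-q[2], c['cy']-c['fy']*q[1]/-q[2]
E
python3 - <<'E'
from h import *
np.set_printoptions(precision=4,suppress=True)
print({k:v for k,v in bot.observe().items()})
for n in ['scene','top']:
    c=cams.capture(n); save(c,n+'0')
    print(n,c.keys(),c['fx'],c['fy'],c['cx'],c['cy'],c['extrinsics'])
    for th in ['collar','bush','nest','parts_box','tin','paste','valve']:
        print(th,[(np.round(d['box']),round(d['confidence'],2)) for d in cams.search_frame(c,th)])
    for th in ['collar_mid','bush_top','nest_mouth','nest','parts_box','plunger_red_nose','plunger_blue_nose','drawer_floor','parts_box_drawer0_handle']:
        print(th,[(np.round(d['uv'],1),round(d['confidence'],2)) for d in cams.tip_of(c,th)])
E
```

```text
pics
{'time': 0.0, 'joints': array([ 1.0042,  0.2593,  1.5361, -0.    ,  1.348 , -0.2028]), 'dq': array([-0.0013,  0.0003, -0.0007,  0.0005, -0.0006,  0.001 ]), 'effort': array([ -0.0045, -43.7309, -28.3995,   0.0713,   0.0414,  -0.0002]), 'tool_pos': array([0.1954, 0.5136, 0.2258]), 'tool_rot': array([-0.6949,  0.696 , -0.1281,  0.1277]), 'wrist_force': array([-0.3722,  0.5772,  0.1334]), 'ft_torque': array([0.0057, 0.0364, 0.001 ]), 'width': 1.0033013888147848}
scene dict_keys(['img', 'z_map', 'fx', 'fy', 'cx', 'cy', 'extrinsics', 'shot']) 411.89808840385473 411.89808840385473 320.095373871275 201.24542902396502 [[-0.8592 -0.5113 -0.0187  0.5007]
 [ 0.2454 -0.4439  0.8618 -0.177 ]
 [-0.449   0.7359  0.5069 -0.9963]
 [ 0.      0.      0.      1.    ]]
collar [(array([323., 205., 334., 219.]), 0.54), (array([294., 187., 314., 204.]), 0.48)]
bush [(array([308., 231., 330., 259.]), 0.94), (array([291., 204., 313., 233.]), 0.68)]
nest [(array([275., 218., 331., 257.]), 0.62)]
parts_box [(array([316., 139., 344., 183.]), 0.86), (array([295., 188., 310., 207.]), 0.53)]
tin [(array([221., 
[... 1446 characters left out ...]
([168., 237., 197., 262.]), 0.75)]
valve [(array([341., 143., 364., 166.]), 0.79)]
collar_mid [(array([330.3, 211.9]), 0.68), (array([266.5, 260.4]), 0.64), (array([277.5, 196. ]), 0.53)]
bush_top [(array([231.6, 249.5]), 0.76), (array([276.6, 199.8]), 0.7)]
nest_mouth [(array([352.2, 159.3]), 0.6), (array([280., 207.]), 0.57)]
nest [(array([280.1, 208.3]), 0.62)]
parts_box [(array([446.8, 180.1]), 0.96), (array([280., 215.]), 0.72), (array([403.8, 251.1]), 0.38)]
plunger_red_nose [(array([268.2, 211.7]), 0.96)]
plunger_blue_nose [(array([288. , 208.1]), 0.87)]
drawer_floor [(array([427.9, 211.1]), 0.86)]
parts_box_drawer0_handle [(array([406.2, 249.4]), 0.73), (array([285. , 207.2]), 0.36)]
```

View pics/scene0.png

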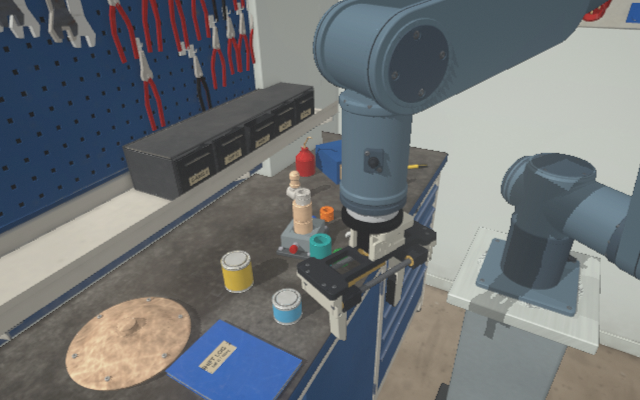

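View pics/top0.png

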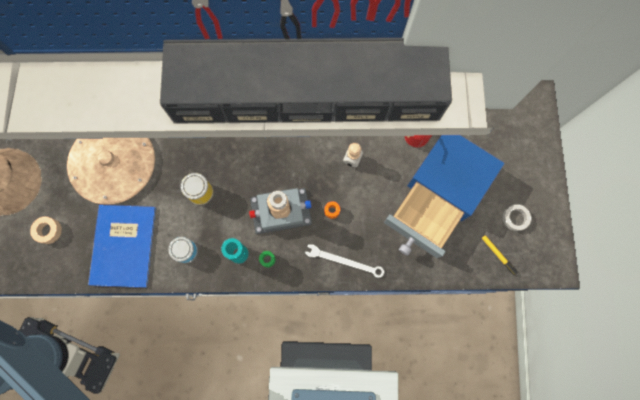

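The top view shows the bush with the steel collar on it in the nest at about (278,203), with red knob at (252,213) and blue at (307,203). The look-alikes are an orange collar at (332,210), a green collar at (267,259) and a turquoise bush at (234,250). There is also a loose grey ring at (517,217) and a bronze ring at (46,230). The drawer is open at (425,218) with its knob at (405,247). Only the stack in the nest fits the description, so I'll confirm it in an enlarged crop.

```bash
python3 - <<'E'
from h import *
np.set_printoptions(precision=4,suppress=True)
c=cams.capture('top'); save(c,'topcrop',(230,160,350,250),6); save(c,'boxcrop',(370,120,530,270),5)
def pts(l,t,r,b):
    u,v=np.meshgrid(np.arange(l,r),np.arange(t,b)); z=c['z_map'][t:b,l:r]
    o,_=ray(c,0,0); R=np.array(c['extrinsics'])[:3,:3]
    d=np.stack([(u-c['cx'])/c['fx'],-(v-c['cy'])/c['fy'],-np.ones(u.shape)],-1)@R
    return (o+d*z[...,None])[z>0]
P=pts(230,160,350,250)
for lo,hi in [(-.01,.005),(.04,.055),(.12,.132),(.135,.17)]:
    q=P[(P[:,2]>lo)&(P[:,2]<hi)]; print(lo,hi,len(q),np.median(q,0) if len(q) else '', q.min(0) if len(q) else '',q.max(0) if len(q) else '')
q=P[(P[:,2]>.144)]
print('collar',cv2.minEnclosingCircle(q[:,:2].astype(np.float32)),q[:,2].max())
q=P[(P[:,2]>.042)&(P[:,2]<.054)]; q=q[(abs(q[:,0]-q[:,0].mean())<.1)]
print('nest',cv2.minAreaRect(q[:,:2].astype(np.float32)))
B=pts(370,120,530,270)
for lo,hi in [(.078,.095),(.045,.075),(.03,.045),(.005,.02)]:
    q=B[(B[:,2]>lo)&(B[:,2]<hi)]; print(lo,hi,len(q),cv2.minAreaRect(q[:,:2].astype(np.float32)))
for n,u,v,z in [('red',252,213,.028),('blue',307,203,.028),('handle',404,248,.047),('handle2',406.2,249.4,.047),('floor',427.9,211.1,.012),('tin',195,184,.076),('paste',181,246,.051),('valve',354,150,.098)]:
    print(n,atz(c,u,v,z))
E
```

```text
-0.01 0.005 8075 [ 0.5876  0.1145 -0.0007] [ 0.4402 -0.03   -0.01  ] [0.6963 0.2992 0.005 ]
0.04 0.055 893 [0.535  0.1459 0.0471] [ 0.4338 -0.0222  0.04  ] [0.6812 0.2717 0.0547]
0.12 0.132 89 [0.5342 0.1602 0.1262] [0.5204 0.1298 0.1201] [0.5643 0.1789 0.1314]
0.135 0.17 200 [0.5431 0.1509 0.1557] [0.5236 0.1313 0.1354] [0.563  0.1711 0.1611]
collar ((0.5434108376502991, 0.1513250172138214), 0.02028433047235012) 0.16111215431932946
nest ((0.5258535742759705, 0.19237373769283295), (0.10821480304002762, 0.21396982669830322), 27.01137924194336)
0.078 0.095 4158 ((0.6003184914588928, -0.26371487975120544), (0.1702287644147873, 0.29053154587745667), 56.96791076660156)
0.045 0.075 1170 ((0.589646577835083, -0.23718485236167908), (0.19528111815452576, 0.3290063440799713), 74.23297119140625)
0.03 0.045 178 ((0.5831435918807983, -0.23520727455615997), (0.1938573122024536, 0.31620684266090393), 74.8544692993164)
0.005 0.02 1484 ((0.613060712814331, -0.2973940074443817), (0.40939345955848694, 0.44117408990859985), 2.0652530193328857)
red [0.5323 0.2258 0.028 ]
blue [0.5641 0.084  0.028 ]
handle [ 0.453  -0.1652  0.047 ]
handle2 [ 0.4497 -0.1707  0.047 ]
floor [ 0.5575 -0.2346  0.012 ]
tin [0.5925 0.3684 0.076 ]
paste [0.4369 0.3956 0.051 ]
valve [ 0.6901 -0.0307  0.098 ]
```

View pics/topcrop.png

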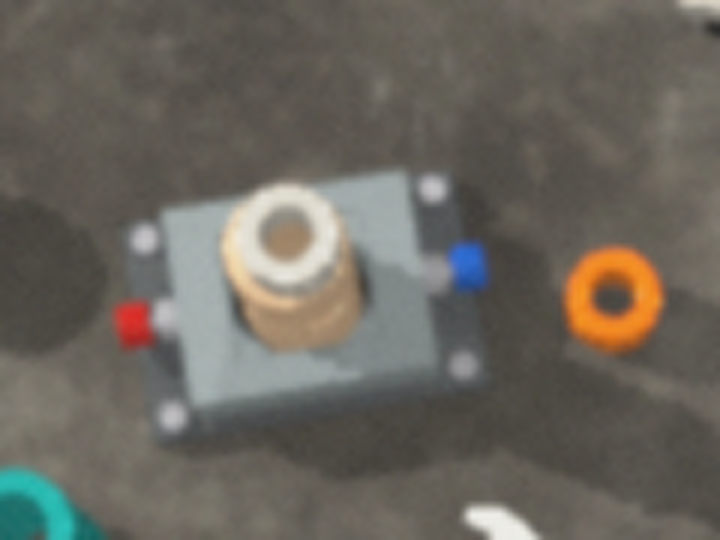

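View pics/boxcrop.png

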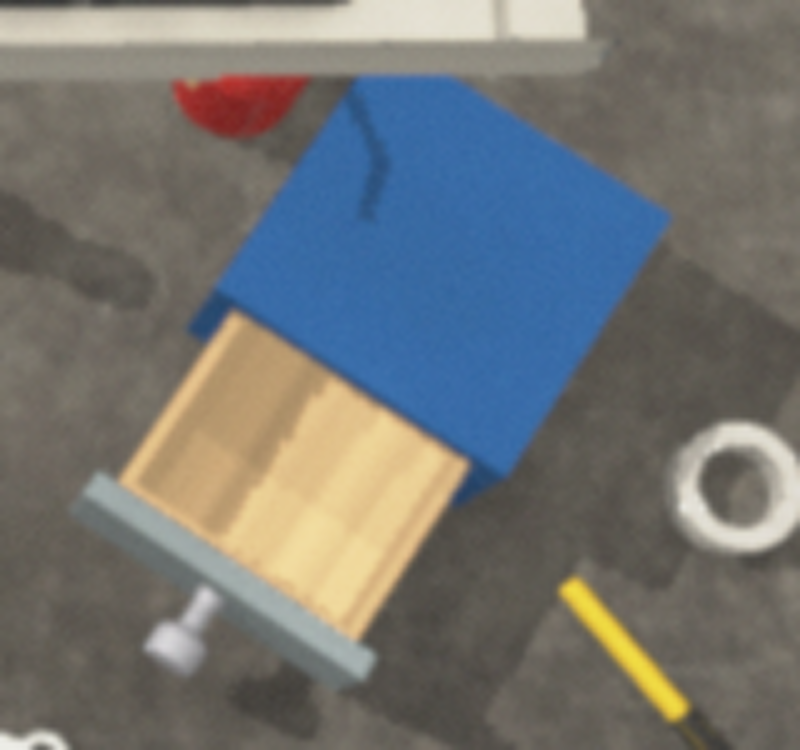

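The crop confirms it: the plain steel collar is at about (278,199), on the bronze bush between the red and blue knobs. The loose grey ring on the worktop at (517,217) is not on the bush. Next I'll work out the frames.

```bash
python3 - <<'E'
from h import *
from scipy.spatial.transform import Rotation as Rn
np.set_printoptions(precision=4,suppress=True)
c=cams.capture('top')
f=lambda u,v,z: atz(c,230+u/6-.4,160+v/6-.4,z)
K=[f(163,210,.048),f(405,172,.048),f(437,365,.048),f(190,402,.048)]
print('nest corners',*K,np.mean(K,0)); 
y=((K[0]-K[1])+(K[3]-K[2]))/2; x=((K[0]-K[3])+(K[1]-K[2]))/2
print(np.linalg.norm(x),np.linalg.norm(y),'yaw',np.arctan2(-y[0],y[1]),np.arctan2(x[1],x[0]))
r,b=f(134,324,.03),f(468,266,.03); d=r-b; print('knobs',r,b,(r+b)/2,np.arctan2(-d[0],d[1]))
B=[f(145,240,.012),f(432,188,.012),f(464,365,.012),f(172,415,.012)]
print('bolts mid',np.mean(B,0))
g=lambda u,v,z: atz(c,370+u/5-.4,120+v/5-.4,z)
fl,fr,rr=g(222,290,.085),g(513,476,.085),g(669,216,.085)
print('box',fl,fr,rr,np.linalg.norm(fl-fr),np.linalg.norm(rr-fr))
yy=fl-fr; print('yaw',np.arctan2(-yy[0],yy[1]), np.arctan2((rr-fr)[1],(rr-fr)[0]))
ctr=(fl+rr)/2; print('box centre',ctr)
print('panel top outer',g(72,507,.057),g(345,683,.057),'inner',g(98,473,.057),g(378,655,.057),'handle',g(172,655,.047))
for u,v in [(200,440),(300,560),(250,400),(330,520)]: print(dep(c,370+u/5,120+v/5))
s=bot.observe();q=s['tool_rot'];print(s['time'],s['tool_pos']);print(Rn.from_quat(q,scalar_first=True).as_matrix())
E
```

```text
nest corners [0.5772 0.2139 0.048 ] [0.5978 0.1107 0.048 ] [0.5139 0.0934 0.048 ] [0.4941 0.1973 0.048 ] [0.5457 0.1538 0.048 ]
0.0851561323884744 0.10548357991969219 yaw 0.19257229732185993 0.20064687063094147
knobs [0.5303 0.2256 0.03  ] [0.5613 0.0823 0.03  ] [0.5458 0.1539 0.03  ] 0.21266305756523357
bolts mid [0.5466 0.1543 0.012 ]
box [ 0.6271 -0.1841  0.085 ] [ 0.5368 -0.3274  0.085 ] [ 0.6743 -0.411   0.085 ] 0.16936531941178898 0.16086460192215105
yaw -0.5619099358302302 -0.5461122644598966
box centre [ 0.6507 -0.2976  0.085 ]
panel top outer [ 0.5184 -0.1131  0.057 ] [ 0.4344 -0.2493  0.057 ] inner [ 0.5364 -0.1261  0.057 ] [ 0.449  -0.2661  0.057 ] handle [ 0.4465 -0.1651  0.047 ]
[ 0.563  -0.1865  0.0173]
[ 0.5003 -0.2369  0.0223]
[ 0.5843 -0.2119  0.0222]
[ 0.5218 -0.2526  0.0229]
1.8 [0.1957 0.514  0.2267]
[[ 0.9346  0.      0.3558]
 [-0.3558  0.      0.9346]
 [-0.     -1.      0.    ]]
```

>>> {"fn": "arm_command", "kwargs": {
  "series": [
    {"wy": 0.097,"gripper": -1},
    {"wy": 0.097},
    {"x": 40,"z": -10},
    {"x": 40,"z": -10},
    {"x": 40,"z": -10},
    {"x": 40,"z": -10},
    {"x": 40,"z": -10},
    {"x": 40,"z": -10},
    {"x": 40,"z": -10},
    {"x": 40,"z": -10},
    {"x": 40,"z": -10},
    {"x": 40,"z": -10}
  ],
  "squeeze": 20
}}

```text
invalid input
```

```bash
cat >> h.py <<'E'
from scipy.spatial.transform import Rotation as Rn
def rel(t):
    s=bot.observe();R=Rn.from_quat(s['tool_rot'],scalar_first=True).as_matrix()
    d=np.array(t)-s['tool_pos']; return s['time'],s['tool_pos'],1000*R.T@d,R
E
python3 - <<'E'
from h import *
np.set_printoptions(precision=4,suppress=True)
for q in rel([.5434,.1515,.1395]): print(q)
E
```

```text
1.8
[0.1957 0.514  0.2267]
[ 453.954    87.1649 -215.0766]
[[ 0.9346  0.      0.3558]
 [-0.3558  0.      0.9346]
 [-0.     -1.      0.    ]]
```

>>> {"fn": "arm_command", "kwargs": {
  "series": [
    {"x": 0,"y": 0,"z": 0,"wx": 0,"wy": 0.097,"wz": 0,"gripper": -1},
    {"x": 0,"y": 0,"z": 0,"wx": 0,"wy": 0.097,"wz": 0,"gripper": -1},
    {"x": 40,"y": 0,"z": -10,"wx": 0,"wy": 0,"wz": 0,"gripper": -1},
    {"x": 40,"y": 0,"z": -10,"wx": 0,"wy": 0,"wz": 0,"gripper": -1},
    {"x": 40,"y": 0,"z": -10,"wx": 0,"wy": 0,"wz": 0,"gripper": -1},
    {"x": 40,"y": 0,"z": -10,"wx": 0,"wy": 0,"wz": 0,"gripper": -1},
    {"x": 40,"y": 0,"z": -10,"wx": 0,"wy": 0,"wz": 0,"gripper": -1},
    {"x": 40,"y": 0,"z": -10,"wx": 0,"wy": 0,"wz": 0,"gripper": -1},
    {"x": 40,"y": 0,"z": -10,"wx": 0,"wy": 0,"wz": 0,"gripper": -1},
    {"x": 40,"y": 0,"z": -10,"wx": 0,"wy": 0,"wz": 0,"gripper": -1},
    {"x": 40,"y": 0,"z": -10,"wx": 0,"wy": 0,"wz": 0,"gripper": -1},
    {"x": 40,"y": 0,"z": -10,"wx": 0,"wy": 0,"wz": 0,"gripper": -1}
  ],
  "squeeze": 20
}}

```text
time: 3.0
tool_pos: [0.4832, 0.2161, 0.2268]
tool_rot: [0.68, -0.68, 0.195, -0.195]
wrist_force: [-0.3, 0.3, 0.2]
width: 0.998
```

```bash
python3 - <<'E'
from h import *
np.set_printoptions(precision=4,suppress=True)
for q in rel([.5434,.1515,.1395]): print(q)
E
```

```text
3.0
[0.4832 0.2161 0.2268]
[ 85.2462  87.3586 -22.9325]
[[ 0.8484  0.0005  0.5294]
 [-0.5294  0.0002  0.8484]
 [ 0.0003 -1.      0.0004]]
```

>>> {"fn": "arm_command", "kwargs": {
  "series": [
    {"x": 40,"y": 0,"z": -11,"wx": 0,"wy": 0,"wz": 0,"gripper": -1},
    {"x": 30,"y": 0,"z": -9,"wx": 0,"wy": 0,"wz": 0,"gripper": -1},
    {"x": 15,"y": 0,"z": -3,"wx": 0,"wy": 0,"wz": 0,"gripper": -1},
    {"x": 0,"y": 20,"z": 0,"wx": 0,"wy": 0,"wz": 0,"gripper": -1},
    {"x": 0,"y": 10,"z": 0,"wx": 0,"wy": 0,"wz": 0,"gripper": -1},
    {"x": 0,"y": 0,"z": 0,"wx": 0,"wy": 0,"wz": 0,"gripper": -1},
    {"x": 0,"y": 0,"z": 0,"wx": 0,"wy": 0,"wz": 0,"gripper": -1}
  ]
}}

```text
time: 3.7
tool_pos: [0.5415, 0.1537, 0.1968]
tool_rot: [-0.68, 0.68, -0.194, 0.194]
wrist_force: [0.2, 0.1, -0.2]
width: 1.001
```

```bash
python3 - <<'E'
from h import *
np.set_printoptions(precision=4,suppress=True)
for q in rel([.5434,.1515,.1395]): print(q)
c=cams.capture('scene'); 
print(cams.tip_of(c,'collar_mid'),proj(c,[.5434,.1515,.142]),proj(c,[.5434,.1515,.157]),proj(c,[.5434,.1515,.127]))
save(c,'s1',(230,120,400,280),4)
E
```

```text
3.7
[0.5415 0.1537 0.1968]
[ 2.7911 57.3125 -0.8928]
[[ 0.849  -0.0005  0.5283]
 [-0.5283  0.0001  0.849 ]
 [-0.0005 -1.     -0.0002]]
[{'uv': [301.2, 196.2], 'confidence': 0.79}, {'uv': [326.3, 211.0], 'confidence': 0.67}, {'uv': [337.9, 253.4], 'confidence': 0.53}] (np.float64(302.05275326215644), np.float64(196.77695448553885)) (np.float64(301.81170161847274), np.float64(191.66949088825692)) (np.float64(302.29036134976735), np.float64(201.81145514003384))
```

View pics/s1.png

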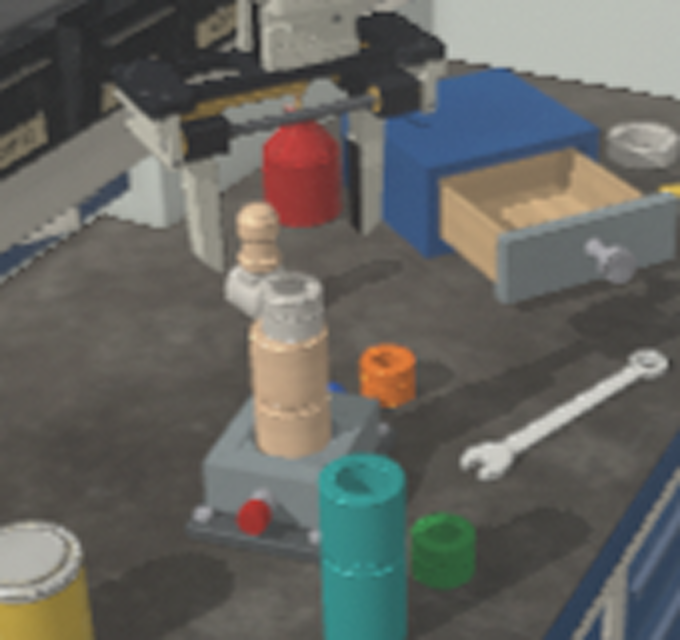

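The steel collar sits on the bush at about (303,196) in the scene frame, which agrees with the projection of my estimate. I'll go down, with the fingertips stopping 4 mm above the bush top.

>>> {"fn": "arm_command", "kwargs": {
  "series": [
    {"x": 3,"y": 15,"z": -1,"wx": 0,"wy": 0,"wz": 0,"gripper": -1},
    {"x": 0,"y": 15,"z": 0,"wx": 0,"wy": 0,"wz": 0,"gripper": -1},
    {"x": 0,"y": 15,"z": 0,"wx": 0,"wy": 0,"wz": 0,"gripper": -1},
    {"x": 0,"y": 11,"z": 0,"wx": 0,"wy": 0,"wz": 0,"gripper": -1},
    {"x": 0,"y": 0,"z": 0,"wx": 0,"wy": 0,"wz": 0,"gripper": -1},
    {"x": 0,"y": 0,"z": 0,"wx": 0,"wy": 0,"wz": 0,"gripper": 0.2},
    {"x": 0,"y": 0,"z": 0,"wx": 0,"wy": 0,"wz": 0,"gripper": 1},
    {"x": 0,"y": 0,"z": 0,"wx": 0,"wy": 0,"wz": 0,"gripper": 1},
    {"x": 0,"y": 0,"z": 0,"wx": 0,"wy": 0,"wz": 0,"gripper": 1},
    {"x": 0,"y": 0,"z": 0,"wx": 0,"wy": 0,"wz": 0,"gripper": 1}
  ],
  "squeeze": 15
}}

```text
time: 4.8
tool_pos: [0.5443, 0.1505, 0.141]
tool_rot: [0.68, -0.68, 0.194, -0.195]
wrist_force: [-0.9, 0.7, -0.8]
width: 0.618
```

```bash
python3 - <<'E'
from h import *
np.set_printoptions(precision=4,suppress=True)
for q in rel([.53,-.2215,.2]): print(q)
c=cams.capture('scene'); save(c,'s2',(230,120,400,280),4)
E
```

```text
4.8
[0.5443 0.1505 0.141 ]
[ 184.8526  -59.0274 -323.1423]
[[ 0.8484  0.0006  0.5293]
 [-0.5293  0.      0.8484]
 [ 0.0005 -1.      0.0004]]
```

View pics/s2.png

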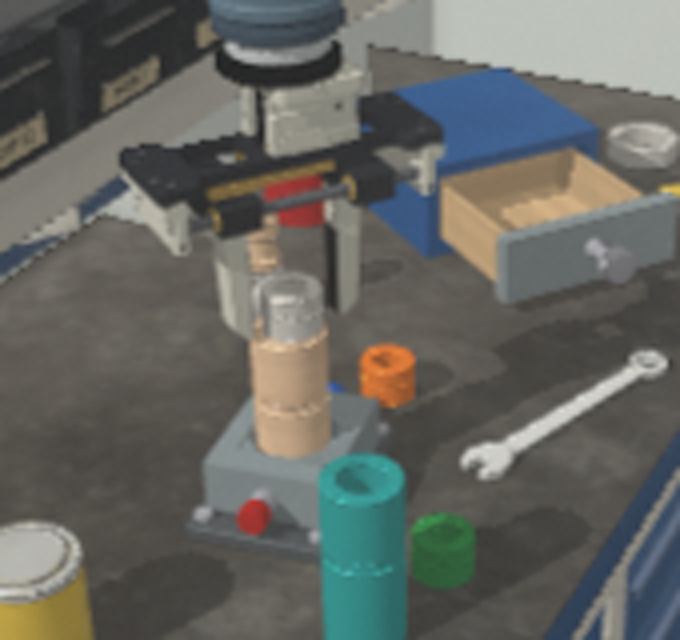

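The fingers are either side of the collar and still closing, at a 57 mm opening. I'll let them finish.

>>> {"fn": "arm_command", "kwargs": {
  "series": [
    {"x": 0,"y": 0,"z": 0,"wx": 0,"wy": 0,"wz": 0,"gripper": 1},
    {"x": 0,"y": 0,"z": 0,"wx": 0,"wy": 0,"wz": 0,"gripper": 1},
    {"x": 0,"y": 0,"z": 0,"wx": 0,"wy": 0,"wz": 0,"gripper": 1},
    {"x": 0,"y": 0,"z": 0,"wx": 0,"wy": 0,"wz": 0,"gripper": 1},
    {"x": 0,"y": 0,"z": 0,"wx": 0,"wy": 0,"wz": 0,"gripper": 1},
    {"x": 0,"y": 0,"z": 0,"wx": 0,"wy": 0,"wz": 0,"gripper": 1}
  ]
}}

```text
time: 5.45
tool_pos: [0.544, 0.1504, 0.1407]
tool_rot: [-0.68, 0.68, -0.195, 0.195]
wrist_force: [-1.3, -2.5, 1.3]
width: 0.427
```

```bash
python3 - <<'E'
from h import *
np.set_printoptions(precision=4,suppress=True)
for q in rel([.53,-.2215,.2]): print(q)
print(bot.observe()['width'])
c=cams.capture('scene'); save(c,'s3',(230,120,400,280),4)
E
```

```text
5.45
[0.544  0.1504 0.1407]
[ 184.9542  -59.2585 -322.9622]
[[ 0.8484 -0.0001  0.5293]
 [-0.5293 -0.0002  0.8484]
 [ 0.     -1.     -0.0002]]
0.42685990570552895
```

View pics/s3.png

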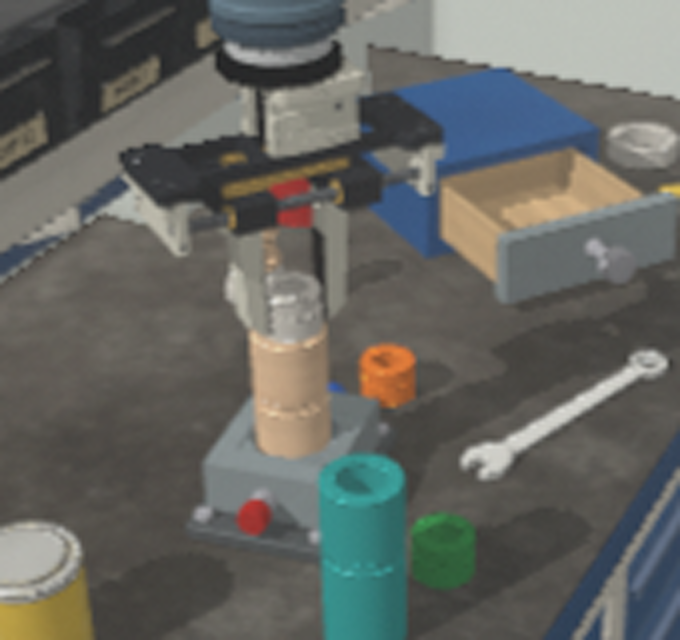

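Gripped: the opening is 39.7 mm. I'll lift the collar and carry it over the drawer.

>>> {"fn": "arm_command", "kwargs": {
  "series": [
    {"x": 0,"y": -20,"z": 0,"wx": 0,"wy": 0,"wz": 0,"gripper": 1},
    {"x": 0,"y": -40,"z": 0,"wx": 0,"wy": 0,"wz": 0,"gripper": 1},
    {"x": 18,"y": 0,"z": -32,"wx": 0,"wy": 0,"wz": 0,"gripper": 1},
    {"x": 20,"y": 0,"z": -36,"wx": 0,"wy": 0,"wz": 0,"gripper": 1},
    {"x": 20,"y": 0,"z": -36,"wx": 0,"wy": 0,"wz": 0,"gripper": 1},
    {"x": 20,"y": 0,"z": -36,"wx": 0,"wy": 0,"wz": 0,"gripper": 1},
    {"x": 20,"y": 0,"z": -36,"wx": 0,"wy": 0,"wz": 0,"gripper": 1},
    {"x": 20,"y": 0,"z": -36,"wx": 0,"wy": 0,"wz": 0,"gripper": 1},
    {"x": 20,"y": 0,"z": -36,"wx": 0,"wy": 0,"wz": 0,"gripper": 1},
    {"x": 20,"y": 0,"z": -36,"wx": 0,"wy": 0,"wz": 0,"gripper": 1},
    {"x": 17,"y": 0,"z": -26,"wx": 0,"wy": 0,"wz": 0,"gripper": 1},
    {"x": 10,"y": 0,"z": -13,"wx": 0,"wy": 0,"wz": 0,"gripper": 1}
  ]
}}

```text
time: 6.7
tool_pos: [0.5297, -0.224, 0.2]
tool_rot: [-0.68, 0.68, -0.196, 0.195]
wrist_force: [-0.6, 0.6, -2.9]
width: 0.425
```

```bash
python3 - <<'E'
from h import *
np.set_printoptions(precision=4,suppress=True)
for q in rel([.53,-.2215,.041]): print(q)
print(bot.observe()['width'])
c=cams.capture('scene'); save(c,'s4',(280,100,440,240),4)
c=cams.capture('top'); save(c,'t4',(370,120,530,270),4)
g=lambda u,v,z: atz(c,370+u/5-.4,120+v/5-.4,z)
print([ (cams.tip_of(c,'collar_mid'))])
for uv in [(98,473),(378,655),(85,490),(360,668)]: print(g(*uv,.066),dep(c,370+uv[0]/5-.4,120+uv[1]/5-.4))
E
```

```text
6.7
[ 0.5297 -0.224   0.2   ]
[ -0.9926 159.0032   2.3105]
[[ 0.8471 -0.0005  0.5314]
 [-0.5314  0.      0.8471]
 [-0.0004 -1.     -0.0002]]
0.42535392795584115
[[{'uv': [328.7, 213.4], 'confidence': 0.69}, {'uv': [268.3, 260.1], 'confidence': 0.51}]]
[ 0.5346 -0.1248  0.066 ] [ 0.5469 -0.1339  0.0045]
[ 0.4478 -0.2637  0.066 ] [ 0.3704 -0.107   0.6643]
[ 0.5256 -0.1183  0.066 ] [ 0.524  -0.1171  0.0746]
[ 0.441  -0.2547  0.066 ] [ 0.3663 -0.101   0.6699]
```

View pics/s4.png

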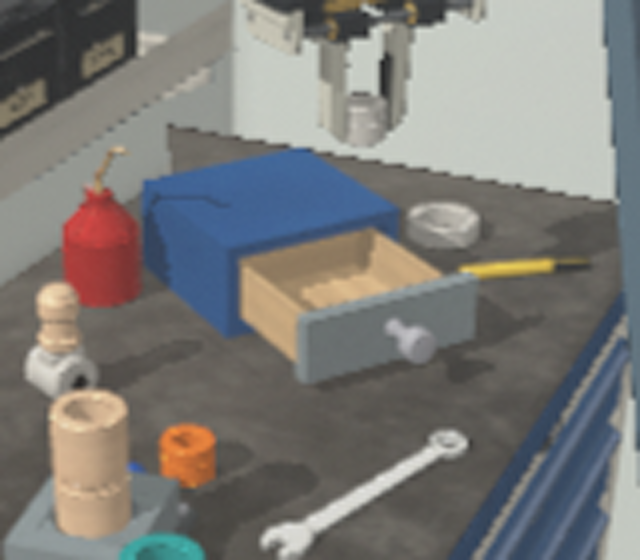

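View pics/t4.png

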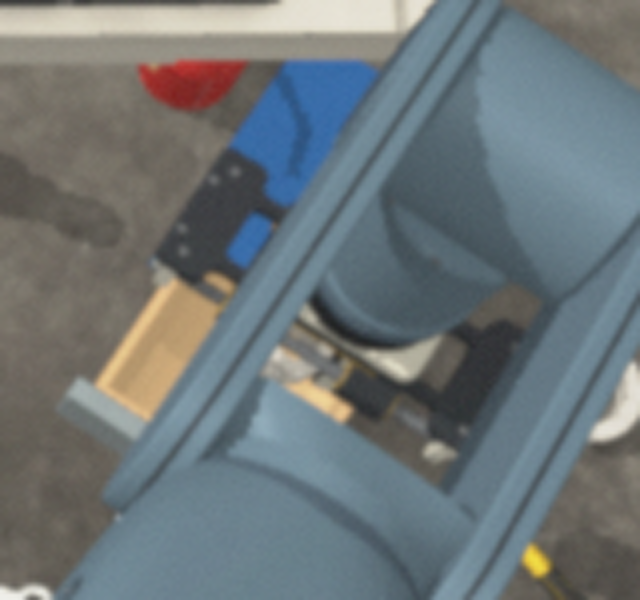

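The collar hangs over the drawer opening (scene crop: collar at (363,115), drawer at (350,280)). Going down into it.

>>> {"fn": "arm_command", "kwargs": {
  "series": [
    {"x": -1,"y": 30,"z": 3,"wx": 0,"wy": 0,"wz": 0,"gripper": 1},
    {"x": 0,"y": 35,"z": 0,"wx": 0,"wy": 0,"wz": 0,"gripper": 1},
    {"x": 0,"y": 35,"z": 0,"wx": 0,"wy": 0,"wz": 0,"gripper": 1},
    {"x": 0,"y": 25,"z": 0,"wx": 0,"wy": 0,"wz": 0,"gripper": 1},
    {"x": 0,"y": 15,"z": 0,"wx": 0,"wy": 0,"wz": 0,"gripper": 1},
    {"x": 0,"y": 10,"z": 0,"wx": 0,"wy": 0,"wz": 0,"gripper": 1},
    {"x": 0,"y": 7,"z": 0,"wx": 0,"wy": 0,"wz": 0,"gripper": 1},
    {"x": 0,"y": 0,"z": 0,"wx": 0,"wy": 0,"wz": 0,"gripper": 1}
  ]
}}

```text
time: 7.65
tool_pos: [0.5307, -0.2174, 0.0432]
tool_rot: [0.68, -0.68, 0.195, -0.194]
wrist_force: [-0.7, -0.1, -2.3]
width: 0.427
```

```bash
python3 - <<'E'
from h import *
np.set_printoptions(precision=4,suppress=True)
for q in rel([.53,-.2215,.041]): print(q)
s=bot.observe();print(s['width'],s['wrist_force'])
c=cams.capture('scene'); save(c,'s5',(280,100,440,240),4)
E
```

```text
7.65
[ 0.5307 -0.2174  0.0432]
[ 1.5468  2.2382 -3.866 ]
[[ 0.8489 -0.0007  0.5286]
 [-0.5286  0.0007  0.8489]
 [-0.001  -1.      0.0002]]
0.42733576085924224 [-0.6759 -0.0912 -2.32  ]
```

View pics/s5.png

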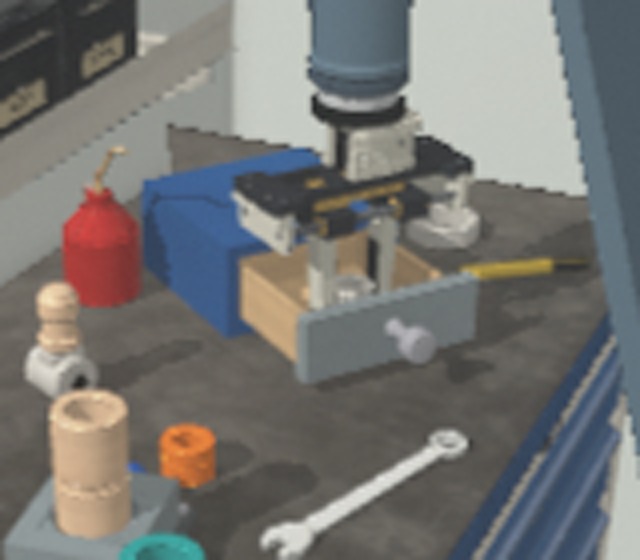

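>>> {"fn": "arm_command", "kwargs": {
  "series": [
    {"x": 0,"y": 4,"z": 0,"wx": 0,"wy": 0,"wz": 0,"gripper": 1},
    {"x": 0,"y": 0,"z": 0,"wx": 0,"wy": 0,"wz": 0,"gripper": 0.1},
    {"x": 0,"y": 0,"z": 0,"wx": 0,"wy": 0,"wz": 0,"gripper": -0.2},
    {"x": 0,"y": 0,"z": 0,"wx": 0,"wy": 0,"wz": 0,"gripper": -0.2},
    {"x": 0,"y": 0,"z": 0,"wx": 0,"wy": 0,"wz": 0,"gripper": -0.2},
    {"x": 0,"y": 0,"z": 0,"wx": 0,"wy": 0,"wz": 0,"gripper": -0.2},
    {"x": 0,"y": 0,"z": 0,"wx": 0,"wy": 0,"wz": 0,"gripper": -0.2}
  ]
}}

```text
time: 8.4
tool_pos: [0.5309, -0.2184, 0.0397]
tool_rot: [-0.68, 0.68, -0.195, 0.195]
wrist_force: [0.2, 0.7, 0.3]
width: 0.599
```

```bash
python3 - <<'E'
from h import *
np.set_printoptions(precision=4,suppress=True)
for q in rel([.4465,-.1651,.047]): print(q)
s=bot.observe();print(s['width'],s['wrist_force'])
c=cams.capture('scene'); save(c,'s6',(280,100,440,240),4)
print(cams.tip_of(c,'parts_box_drawer0_handle'),proj(c,[.4465,-.1651,.047]))
E
```

```text
8.4
[ 0.5309 -0.2184  0.0397]
[-99.7996  -7.2774   0.5964]
[[ 0.8484  0.0001  0.5294]
 [-0.5294 -0.0001  0.8484]
 [ 0.0002 -1.     -0.    ]]
0.5990416359311665 [0.203  0.6947 0.3014]
[{'uv': [383.9, 184.1], 'confidence': 0.97}] (np.float64(383.93812923957785), np.float64(186.4970282155124))
```

View pics/s6.png

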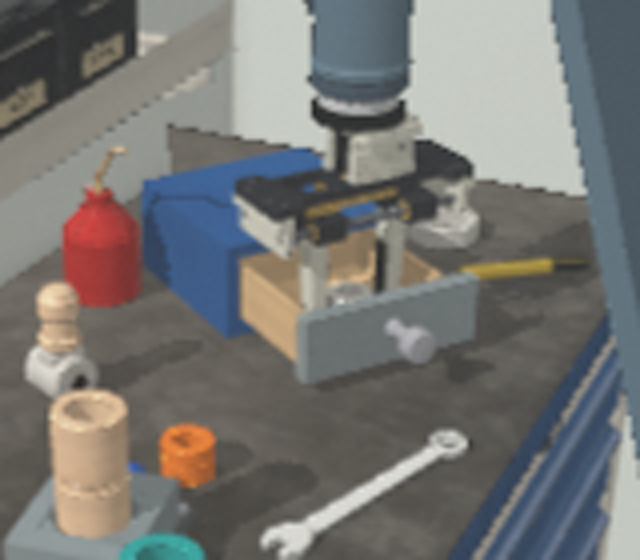

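The collar is released on the drawer floor (scene crop (348,290)). I'll go up, back out, close the fingers and come down in front of the knob.

>>> {"fn": "arm_command", "kwargs": {
  "series": [
    {"x": 0,"y": -15,"z": 0,"wx": 0,"wy": 0,"wz": 0,"gripper": -0.2},
    {"x": 0,"y": -35,"z": 0,"wx": 0,"wy": 0,"wz": 0,"gripper": -0.2},
    {"x": 0,"y": -40,"z": 0,"wx": 0,"wy": 0,"wz": 0,"gripper": 0.2},
    {"x": -30,"y": 0,"z": 0,"wx": 0,"wy": 0,"wz": 0,"gripper": 1},
    {"x": -40,"y": 0,"z": 0,"wx": 0,"wy": 0,"wz": 0,"gripper": 1},
    {"x": -40,"y": 0,"z": 0,"wx": 0,"wy": 0,"wz": 0,"gripper": 1},
    {"x": -30,"y": 0,"z": 0,"wx": 0,"wy": 0,"wz": 0,"gripper": 1},
    {"x": 0,"y": 0,"z": 0,"wx": 0,"wy": 0,"wz": 0,"gripper": 1},
    {"x": 0,"y": 0,"z": 0,"wx": 0,"wy": 0,"wz": 0,"gripper": 1},
    {"x": 0,"y": 0,"z": 0,"wx": 0,"wy": 0,"wz": 0,"gripper": 1}
  ]
}}

```text
time: 9.5
tool_pos: [0.4133, -0.1452, 0.1301]
tool_rot: [-0.68, 0.68, -0.194, 0.195]
wrist_force: [-0.1, -0.1, 0.7]
width: 0.009
```

```bash
python3 - <<'E'
from h import *
np.set_printoptions(precision=4,suppress=True)
for q in rel([.4465,-.1651,.043]): print(q)
s=bot.observe();print(s['width'],s['wrist_force'])
c=cams.capture('scene'); save(c,'s7',(280,100,440,240),4)
E
```

```text
9.5
[ 0.4133 -0.1452  0.1301]
[38.5007 87.1891  0.7103]
[[ 0.8483  0.0017  0.5294]
 [-0.5294 -0.0011  0.8484]
 [ 0.002  -1.     -0.0001]]
0.009451654785401971 [-0.1174 -0.0806  0.7342]
```

View pics/s7.png

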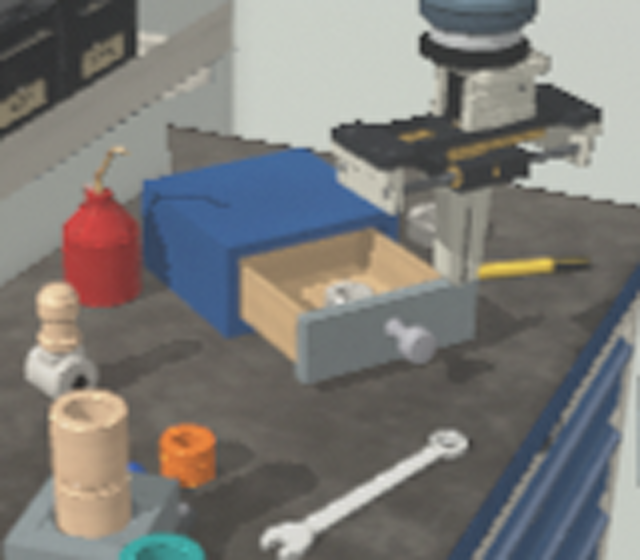

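The collar lies in the drawer at crop (348,290). Down in front of the knob, then push.

>>> {"fn": "arm_command", "kwargs": {
  "series": [
    {"x": -5,"y": 30,"z": 1,"wx": 0,"wy": 0,"wz": 0,"gripper": 1},
    {"x": 0,"y": 35,"z": 0,"wx": 0,"wy": 0,"wz": 0,"gripper": 1},
    {"x": 0,"y": 22,"z": 0,"wx": 0,"wy": 0,"wz": 0,"gripper": 1},
    {"x": 10,"y": 0,"z": 0,"wx": 0,"wy": 0,"wz": 0,"gripper": 1},
    {"x": 10,"y": 0,"z": 0,"wx": 0,"wy": 0,"wz": 0,"gripper": 1},
    {"x": 10,"y": 0,"z": 0,"wx": 0,"wy": 0,"wz": 0,"gripper": 1},
    {"x": 10,"y": 0,"z": 0,"wx": 0,"wy": 0,"wz": 0,"gripper": 1},
    {"x": 10,"y": 0,"z": 0,"wx": 0,"wy": 0,"wz": 0,"gripper": 1},
    {"x": 10,"y": 0,"z": 0,"wx": 0,"wy": 0,"wz": 0,"gripper": 1}
  ]
}}

```text
time: 10.45
tool_pos: [0.4603, -0.1733, 0.0433]
tool_rot: [-0.68, 0.68, -0.194, 0.195]
wrist_force: [-1.2, 0.5, 1.0]
width: 0.006
```

```bash
python3 - <<'E'
from h import *
np.set_printoptions(precision=4,suppress=True)
for q in rel([.4465,-.1651,.043]): print(q)
s=bot.observe();print(s['width'],s['wrist_force'])
c=cams.capture('scene'); save(c,'s8',(280,100,440,240),4)
E
```

```text
10.45
[ 0.4603 -0.1733  0.0433]
[-16.0222   0.2456  -0.3759]
[[ 0.8484  0.0009  0.5294]
 [-0.5294 -0.0006  0.8484]
 [ 0.0011 -1.     -0.0001]]
0.005713561612916136 [-1.1568  0.491   1.0399]
```

View pics/s8.png

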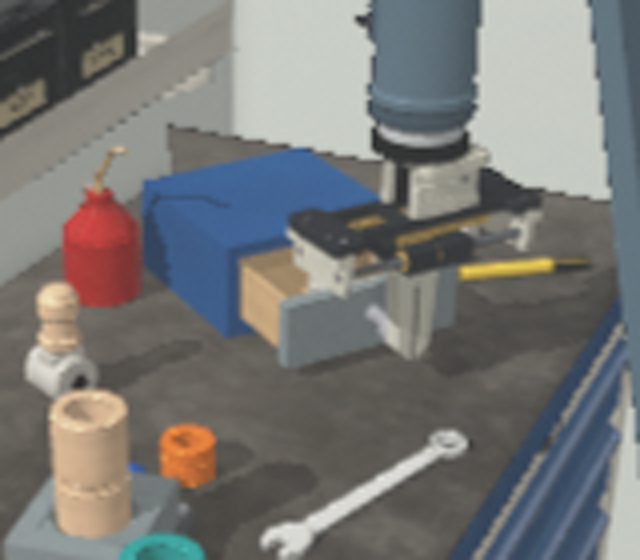

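>>> {"fn": "arm_command", "kwargs": {
  "series": [
    {"x": 12,"y": 0,"z": 0,"wx": 0,"wy": 0,"wz": 0,"gripper": 1},
    {"x": 12,"y": 0,"z": 0,"wx": 0,"wy": 0,"wz": 0,"gripper": 1},
    {"x": 12,"y": 0,"z": 0,"wx": 0,"wy": 0,"wz": 0,"gripper": 1},
    {"x": 12,"y": 0,"z": 0,"wx": 0,"wy": 0,"wz": 0,"gripper": 1},
    {"x": 10,"y": 0,"z": 0,"wx": 0,"wy": 0,"wz": 0,"gripper": 1},
    {"x": 8,"y": 0,"z": 0,"wx": 0,"wy": 0,"wz": 0,"gripper": 1},
    {"x": 5,"y": 0,"z": 0,"wx": 0,"wy": 0,"wz": 0,"gripper": 1},
    {"x": 4,"y": 0,"z": 0,"wx": 0,"wy": 0,"wz": 0,"gripper": 1}
  ]
}}

```text
time: 11.3
tool_pos: [0.5231, -0.2124, 0.0426]
tool_rot: [0.68, -0.68, 0.195, -0.195]
wrist_force: [-1.0, -0.2, 1.1]
width: 0.007
```

>>> {"fn": "arm_command", "kwargs": {
  "series": [
    {"x": 3,"y": 0,"z": 0,"wx": 0,"wy": 0,"wz": 0,"gripper": 1},
    {"x": 3,"y": 0,"z": 0,"wx": 0,"wy": 0,"wz": 0,"gripper": 1}
  ]
}}

```text
time: 11.5
tool_pos: [0.5276, -0.2152, 0.0426]
tool_rot: [0.68, -0.68, 0.195, -0.194]
wrist_force: [-9.7, 3.1, 4.7]
width: 0.008
```

```bash
python3 - <<'E'
from h import *
np.set_printoptions(precision=4,suppress=True)
s=bot.observe();print(s['tool_pos'],s['wrist_force'])
c=cams.capture('scene'); save(c,'s9',(280,100,440,240),4)
E
```

```text
[ 0.5276 -0.2152  0.0426] [-9.7491  3.0957  4.7107]
```

View pics/s9.png

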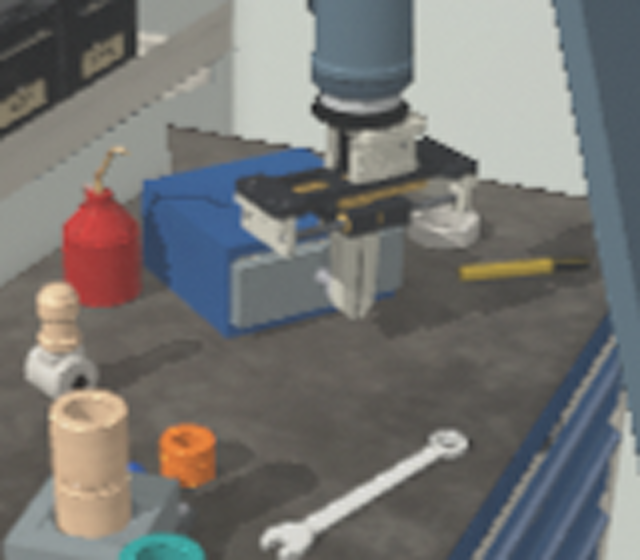

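A counterforce of 10 N and the panel flush with the box both say the drawer is shut. I'll hold briefly, back off, rise and turn towards the nest.

>>> {"fn": "arm_command", "kwargs": {
  "series": [
    {"x": 1,"y": 0,"z": 0,"wx": 0,"wy": 0,"wz": 0,"gripper": 1},
    {"x": 0,"y": 0,"z": 0,"wx": 0,"wy": 0,"wz": 0,"gripper": 1},
    {"x": 0,"y": 0,"z": 0,"wx": 0,"wy": 0,"wz": 0,"gripper": 1}
  ]
}}

```text
time: 11.85
tool_pos: [0.5275, -0.2151, 0.0425]
tool_rot: [0.68, -0.68, 0.196, -0.194]
wrist_force: [-5.0, 1.9, 2.1]
width: 0.006
```

>>> {"fn": "arm_command", "kwargs": {
  "series": [
    {"x": -20,"y": 0,"z": 0,"wx": 0,"wy": 0,"wz": 0,"gripper": 1},
    {"x": -25,"y": -10,"z": 0,"wx": 0,"wy": 0,"wz": 0,"gripper": 1},
    {"x": 0,"y": -40,"z": 0,"wx": 0,"wy": 0,"wz": 0,"gripper": 0},
    {"x": 0,"y": -45,"z": 0,"wx": 0,"wy": 0,"wz": 0,"gripper": -1},
    {"x": 0,"y": -45,"z": 0,"wx": 0,"wy": 0,"wz": 0,"gripper": -1},
    {"x": -17,"y": 0,"z": 40,"wx": 0,"wy": 0,"wz": 0,"gripper": -1},
    {"x": -17,"y": 0,"z": 40,"wx": 0,"wy": 0,"wz": 0,"gripper": -1},
    {"x": -17,"y": 0,"z": 40,"wx": 0,"wy": 0,"wz": 0,"gripper": -1},
    {"x": -17,"y": 0,"z": 40,"wx": 0,"wy": 0,"wz": 0,"gripper": -1}
  ]
}}

```text
time: 12.75
tool_pos: [0.5183, -0.0189, 0.1833]
tool_rot: [0.68, -0.68, 0.194, -0.196]
wrist_force: [0.5, -0.5, -0.2]
width: 0.559
```

```bash
python3 - <<'E'
from h import *
np.set_printoptions(precision=4,suppress=True)
for q in rel([.5457,.1538,.17]): print(q)
c=cams.capture('scene'); save(c,'s10',(240,100,440,250),4)
c=cams.capture('top'); save(c,'t10',(230,150,390,270),5)
u,v=np.meshgrid(np.arange(255,310),np.arange(180,230)); z=c['z_map'][180:230,255:310]
P=np.array([dep(c,a,b) for a,b in zip(u.ravel(),v.ravel())])
q=P[(P[:,2]>.117)&(P[:,2]<.137)]; print(len(q),cv2.minEnclosingCircle(q[:,:2].astype(np.float32)),np.median(q[:,2]))
print(cams.tip_of(c,'bush_top'),proj(c,[.5457,.1538,.127]))
E
```

```text
12.75
[ 0.5183 -0.0189  0.1833]
[-68.2616  13.325  160.9523]
[[ 0.8481  0.0026  0.5298]
 [-0.5298 -0.0002  0.8481]
 [ 0.0023 -1.      0.0012]]
238 ((0.5455976724624634, 0.1538359522819519), 0.025258904322981834) 0.12569497914844996
[{'uv': [277.1, 197.5], 'confidence': 0.9}, {'uv': [232.7, 246.6], 'confidence': 0.84}, {'uv': [280.1, 213.4], 'confidence': 0.2}] (np.float64(277.1469663106499), np.float64(200.64334868169198))
```

View pics/s10.png

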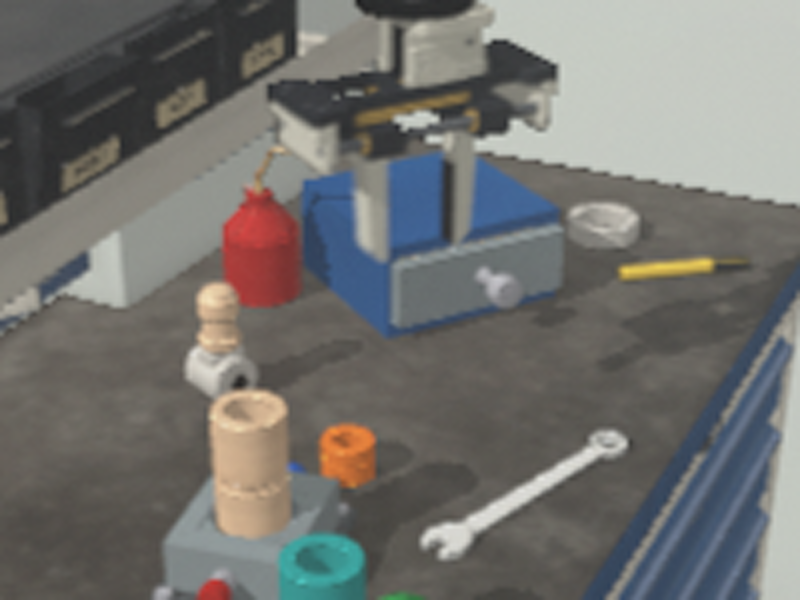

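View pics/t10.png

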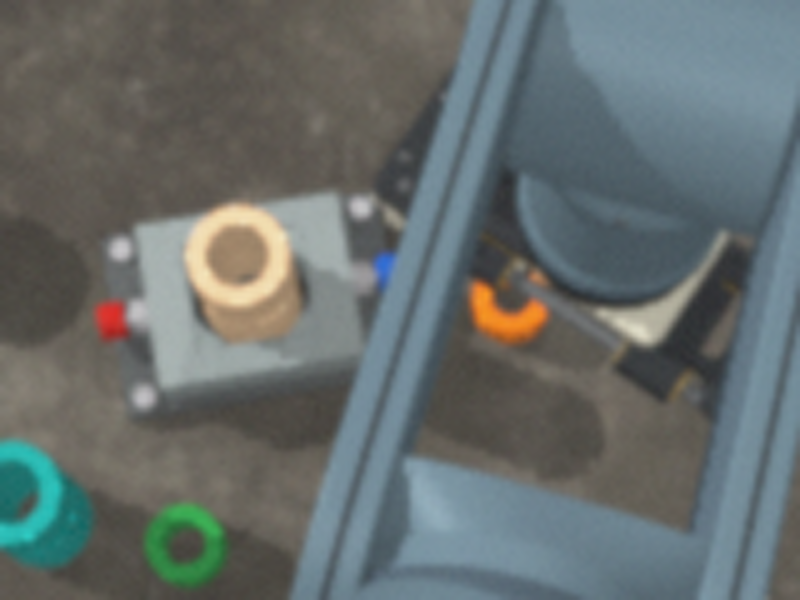

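The drawer is shut with its panel flush, and the bush stands upright at (0.5456, 0.1538). I'll turn the jaws along the nest's y and move over the bush.

>>> {"fn": "arm_command", "kwargs": {
  "series": [
    {"x": 0,"y": 0,"z": 0,"wx": 0,"wy": -0.126,"wz": 0,"gripper": -1},
    {"x": 0,"y": 0,"z": 0,"wx": 0,"wy": -0.126,"wz": 0,"gripper": -1},
    {"x": 0,"y": 0,"z": 0,"wx": 0,"wy": -0.126,"wz": 0,"gripper": -1},
    {"x": 0,"y": 0,"z": 0,"wx": 0,"wy": -0.126,"wz": 0,"gripper": -1},
    {"x": 0,"y": 0,"z": 0,"wx": 0,"wy": -0.126,"wz": 0,"gripper": -1},
    {"x": 0,"y": 0,"z": 0,"wx": 0,"wy": -0.128,"wz": 0,"gripper": -1},
    {"x": 14,"y": 0,"z": 37,"wx": 0,"wy": 0,"wz": 0,"gripper": -1},
    {"x": 14,"y": 0,"z": 37,"wx": 0,"wy": 0,"wz": 0,"gripper": -1},
    {"x": 14,"y": 0,"z": 37,"wx": 0,"wy": 0,"wz": 0,"gripper": -1},
    {"x": 13,"y": 0,"z": 35,"wx": 0,"wy": 0,"wz": 0,"gripper": -1},
    {"x": 6,"y": 0,"z": 18,"wx": 0,"wy": 0,"wz": 0,"gripper": -1},
    {"x": 0,"y": 0,"z": 0,"wx": 0,"wy": 0,"wz": 0,"gripper": -1}
  ]
}}

```text
time: 14.1
tool_pos: [0.5455, 0.1535, 0.1826]
tool_rot: [0.704, -0.703, -0.072, 0.071]
wrist_force: [-0.1, 0.1, 0.4]
width: 0.998
```

```bash
python3 - <<'E'
from h import *
np.set_printoptions(precision=4,suppress=True)
for q in rel([.5456,.1538,.075]): print(q)
s=bot.observe();print(s['joints'],s['width'])
E
```

```text
14.1
[0.5455 0.1535 0.1826]
[  0.0449 107.6138   0.2708]
[[ 0.9796  0.001  -0.2007]
 [ 0.2007  0.0004  0.9796]
 [ 0.0011 -1.      0.0002]]
[ 0.0773  0.3202  1.5612  0.0003  1.2592 -1.6957] 0.9983776094002715
```

>>> {"fn": "arm_command", "kwargs": {
  "series": [
    {"x": 0,"y": 25,"z": 0,"wx": 0,"wy": 0,"wz": 0,"gripper": -1},
    {"x": 0,"y": 30,"z": 0,"wx": 0,"wy": 0,"wz": 0,"gripper": -1},
    {"x": 0,"y": 30,"z": 0,"wx": 0,"wy": 0,"wz": 0,"gripper": -1},
    {"x": 0,"y": 25,"z": 0,"wx": 0,"wy": 0,"wz": 0,"gripper": -0.3},
    {"x": 0,"y": 0,"z": 0,"wx": 0,"wy": 0,"wz": 0,"gripper": 1},
    {"x": 0,"y": 0,"z": 0,"wx": 0,"wy": 0,"wz": 0,"gripper": 1},
    {"x": 0,"y": 0,"z": 0,"wx": 0,"wy": 0,"wz": 0,"gripper": 1},
    {"x": 0,"y": 0,"z": 0,"wx": 0,"wy": 0,"wz": 0,"gripper": 1},
    {"x": 0,"y": 0,"z": 0,"wx": 0,"wy": 0,"wz": 0,"gripper": 1},
    {"x": 0,"y": 0,"z": 0,"wx": 0,"wy": 0,"wz": 0,"gripper": 1},
    {"x": 0,"y": 0,"z": 0,"wx": 0,"wy": 0,"wz": 0,"gripper": 1},
    {"x": 0,"y": 0,"z": 0,"wx": 0,"wy": 0,"wz": 0,"gripper": 1}
  ],
  "squeeze": 60
}}

```text
time: 15.3
tool_pos: [0.5457, 0.1522, 0.074]
tool_rot: [-0.703, 0.704, 0.072, -0.07]
wrist_force: [-1.4, -3.3, 6.0]
width: 0.537
```

```bash
python3 - <<'E'
from h import *
np.set_printoptions(precision=4,suppress=True)
for q in rel([.5456,.1538,.075]): print(q)
s=bot.observe();print(s['wrist_force'],s['width'],s['ft_torque'])
c=cams.capture('scene'); save(c,'s11',(240,130,400,270),4)
E
```

```text
15.3
[0.5457 0.1522 0.074 ]
[ 0.2008 -1.0068  1.5704]
[[ 0.98    0.0025 -0.1992]
 [ 0.1992 -0.0005  0.98  ]
 [ 0.0023 -1.     -0.001 ]]
[-1.4438 -3.2897  5.9753] 0.5369005746494844 [-0.3186  0.1207 -0.0392]
```

View pics/s11.png

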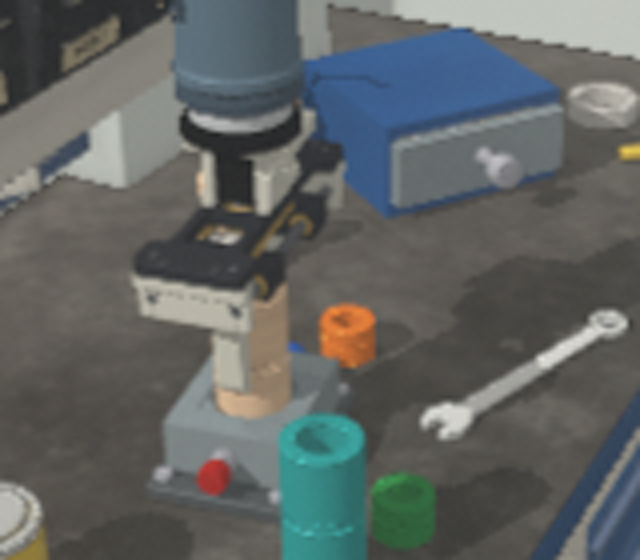

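Gripped: 49.9 mm opening, and the crop shows the fingers on the bush along the nest's y. First lean, towards red (−wx), with a small lift.

>>> {"fn": "arm_command", "kwargs": {
  "series": [
    {"x": 0,"y": -1.5,"z": 2.2,"wx": -0.05,"wy": 0,"wz": 0,"gripper": 1},
    {"x": 0,"y": -1.5,"z": 2.2,"wx": -0.05,"wy": 0,"wz": 0,"gripper": 1},
    {"x": 0,"y": -1.5,"z": 2.2,"wx": -0.05,"wy": 0,"wz": 0,"gripper": 1},
    {"x": 0,"y": 0,"z": 0,"wx": 0,"wy": 0,"wz": 0,"gripper": 1},
    {"x": 0,"y": 0,"z": 0,"wx": 0,"wy": 0,"wz": 0,"gripper": 1}
  ]
}}

```text
time: 15.85
tool_pos: [0.5441, 0.1596, 0.077]
tool_rot: [-0.649, 0.754, 0.077, -0.065]
wrist_force: [3.2, -1.0, -1.8]
width: 0.534
```

```bash
cat > st.py <<'E'
from h import *
np.set_printoptions(precision=4,suppress=True)
import sys
s=bot.observe();R=Rn.from_quat(s['tool_rot'],scalar_first=True).as_matrix()
ax=-R[:,1]; ny=np.array([-.199,.98,0]); N=np.array([.5457,.1538,.048])
foot=s['tool_pos']-.062*ax; top=foot+.115*ax
print(s['time'],'F',s['wrist_force'],'T',s['ft_torque'],'w',s['width'],'lean',np.arcsin(ax@ny),'topy',(top-N)@ny,'footy',(foot-N)@ny,'footz',foot[2]-.048,'tcp',s['tool_pos'])
c=cams.capture('scene'); save(c,sys.argv[1],(240,130,400,270),4)
E
python3 st.py s12
```

```text
15.85 F [ 3.1674 -0.9922 -1.8466] T [ 0.2822 -0.6036  0.1204] w 0.5335216942915003 lean 0.14918793409714312 topy 0.01384299094348921 footy -0.0032500496976797075 footz -0.03232051813827306 tcp [0.5441 0.1596 0.077 ]
```

View pics/s12.png

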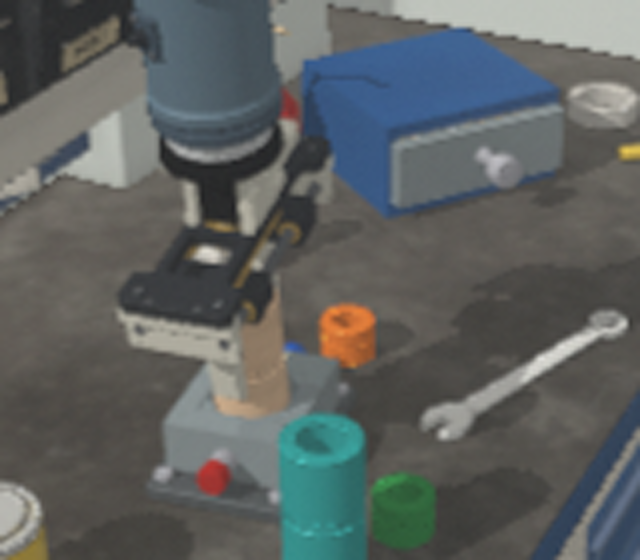

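The bush now leans towards the red side (0.149 rad by the tool pose, top +13.8 mm, low forces). Now over to blue.

>>> {"fn": "arm_command", "kwargs": {
  "series": [
    {"x": 0,"y": -0.4,"z": -2.2,"wx": 0.05,"wy": 0,"wz": 0,"gripper": 1},
    {"x": 0,"y": -0.4,"z": -2.2,"wx": 0.05,"wy": 0,"wz": 0,"gripper": 1},
    {"x": 0,"y": -0.4,"z": -2.2,"wx": 0.05,"wy": 0,"wz": 0,"gripper": 1},
    {"x": 0,"y": -0.4,"z": -2.2,"wx": 0.05,"wy": 0,"wz": 0,"gripper": 1},
    {"x": 0,"y": -0.4,"z": -2.2,"wx": 0.05,"wy": 0,"wz": 0,"gripper": 1},
    {"x": 0,"y": -0.4,"z": -2.2,"wx": 0.05,"wy": 0,"wz": 0,"gripper": 1},
    {"x": 0,"y": 0,"z": 0,"wx": 0,"wy": 0,"wz": 0,"gripper": 1},
    {"x": 0,"y": 0,"z": 0,"wx": 0,"wy": 0,"wz": 0,"gripper": 1}
  ]
}}

```text
time: 16.7
tool_pos: [0.5458, 0.1448, 0.0785]
tool_rot: [0.754, -0.65, -0.064, 0.076]
wrist_force: [2.8, -4.5, -11.6]
width: 0.532
```

```bash
python3 st.py s13
```

```text
16.7 F [  2.7877  -4.5264 -11.6243] T [-1.7348 -0.8076 -0.058 ] w 0.5324755964418884 lean -0.1482618675690779 topy -0.01666916113509306 footy 0.0003185575055802959 footz -0.03083139965750243 tcp [0.5458 0.1448 0.0785]
```

View pics/s13.png

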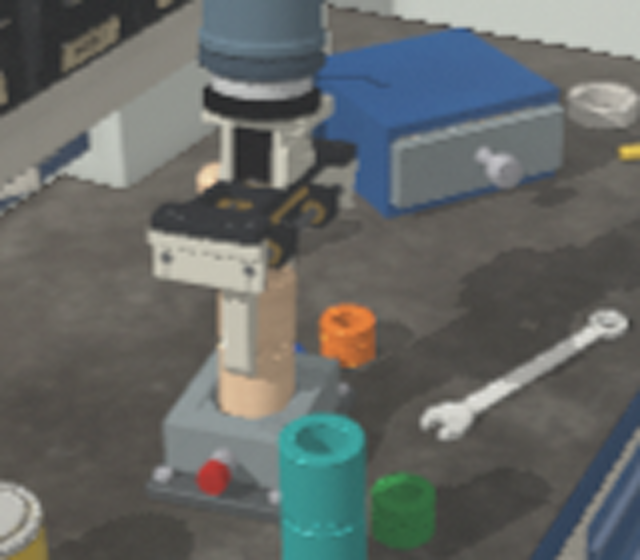

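Leaned to blue (−0.148 rad, top −16.7 mm, the crop shows it upright to slightly right). Back to red.

>>> {"fn": "arm_command", "kwargs": {
  "series": [
    {"x": 0,"y": -0.5,"z": 2.4,"wx": -0.05,"wy": 0,"wz": 0,"gripper": 1},
    {"x": 0,"y": -0.5,"z": 2.4,"wx": -0.05,"wy": 0,"wz": 0,"gripper": 1},
    {"x": 0,"y": -0.5,"z": 2.4,"wx": -0.05,"wy": 0,"wz": 0,"gripper": 1},
    {"x": 0,"y": -0.5,"z": 2.4,"wx": -0.05,"wy": 0,"wz": 0,"gripper": 1},
    {"x": 0,"y": -0.5,"z": 2.3,"wx": -0.05,"wy": 0,"wz": 0,"gripper": 1},
    {"x": 0,"y": -0.5,"z": 2.3,"wx": -0.05,"wy": 0,"wz": 0,"gripper": 1},
    {"x": 0,"y": 0,"z": 0,"wx": 0,"wy": 0,"wz": 0,"gripper": 1},
    {"x": 0,"y": 0,"z": 0,"wx": 0,"wy": 0,"wz": 0,"gripper": 1}
  ]
}}

```text
time: 17.55
tool_pos: [0.5427, 0.1607, 0.0833]
tool_rot: [-0.649, 0.754, 0.076, -0.066]
wrist_force: [-1.3, -3.1, 0.5]
width: 0.531
```

```bash
python3 st.py s14
```

```text
17.55 F [-1.291  -3.0508  0.4721] T [-0.305   0.1412  0.1644] w 0.5306436452860075 lean 0.1495848678319702 topy 0.015210273009833894 footy -0.0019279066168206925 footz -0.025992793260660972 tcp [0.5427 0.1607 0.0833]
```

View pics/s14.png

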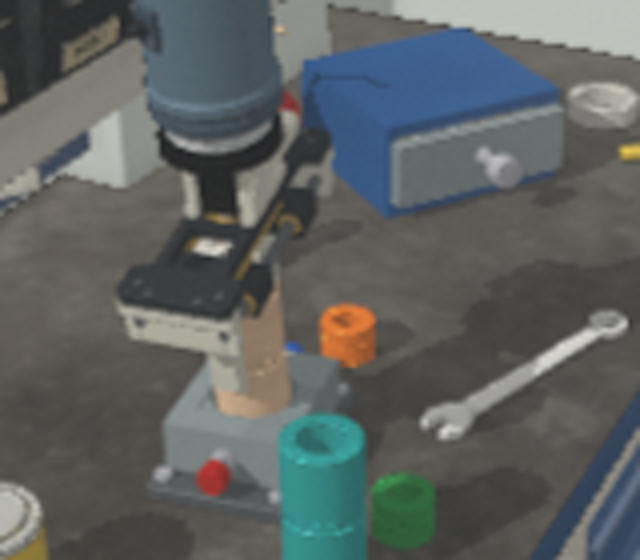

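>>> {"fn": "arm_command", "kwargs": {
  "series": [
    {"x": 0,"y": -0.4,"z": -2.2,"wx": 0.05,"wy": 0,"wz": 0,"gripper": 1},
    {"x": 0,"y": -0.4,"z": -2.2,"wx": 0.05,"wy": 0,"wz": 0,"gripper": 1},
    {"x": 0,"y": -0.4,"z": -2.2,"wx": 0.05,"wy": 0,"wz": 0,"gripper": 1},
    {"x": 0,"y": -0.4,"z": -2.2,"wx": 0.05,"wy": 0,"wz": 0,"gripper": 1},
    {"x": 0,"y": -0.4,"z": -2.2,"wx": 0.05,"wy": 0,"wz": 0,"gripper": 1},
    {"x": 0,"y": -0.4,"z": -2.2,"wx": 0.05,"wy": 0,"wz": 0,"gripper": 1},
    {"x": 0,"y": 0,"z": 0,"wx": 0,"wy": 0,"wz": 0,"gripper": 1},
    {"x": 0,"y": 0,"z": 0,"wx": 0,"wy": 0,"wz": 0,"gripper": 1}
  ]
}}

```text
time: 18.4
tool_pos: [0.5458, 0.1453, 0.0848]
tool_rot: [0.754, -0.649, -0.064, 0.075]
wrist_force: [1.5, -7.0, -6.9]
width: 0.536
```

```bash
python3 st.py s15
```

```text
18.4 F [ 1.4789 -6.961  -6.8995] T [-1.3652 -0.1325  0.1316] w 0.5364776936441047 lean -0.1494570817826909 topy -0.016281062034388352 footy 0.0008425861597643227 footz -0.024517636842302723 tcp [0.5458 0.1453 0.0848]
```

View pics/s15.png

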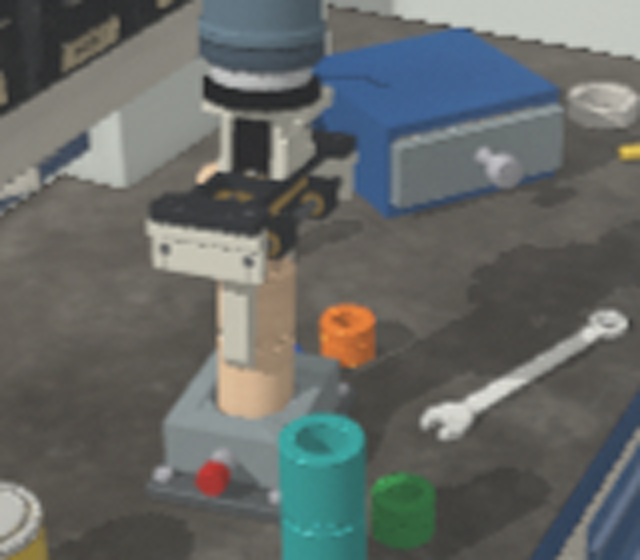

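The second blue lean is done (−0.149 rad). I'll set it upright, then lift slowly.

>>> {"fn": "arm_command", "kwargs": {
  "series": [
    {"x": 0,"y": -1,"z": 2.5,"wx": -0.05,"wy": 0,"wz": 0,"gripper": 1},
    {"x": 0,"y": -1,"z": 2.5,"wx": -0.05,"wy": 0,"wz": 0,"gripper": 1},
    {"x": 0,"y": -1,"z": 2.3,"wx": -0.05,"wy": 0,"wz": 0,"gripper": 1},
    {"x": 0,"y": -3,"z": 0,"wx": 0,"wy": 0,"wz": 0,"gripper": 1},
    {"x": 0,"y": -4,"z": 0,"wx": 0,"wy": 0,"wz": 0,"gripper": 1},
    {"x": 0,"y": -5,"z": 0,"wx": 0,"wy": 0,"wz": 0,"gripper": 1},
    {"x": 0,"y": -5,"z": 0,"wx": 0,"wy": 0,"wz": 0,"gripper": 1},
    {"x": 0,"y": -5,"z": 0,"wx": 0,"wy": 0,"wz": 0,"gripper": 1},
    {"x": 0,"y": -5,"z": 0,"wx": 0,"wy": 0,"wz": 0,"gripper": 1},
    {"x": 0,"y": -5,"z": 0,"wx": 0,"wy": 0,"wz": 0,"gripper": 1},
    {"x": 0,"y": 0,"z": 0,"wx": 0,"wy": 0,"wz": 0,"gripper": 1}
  ]
}}

```text
time: 19.55
tool_pos: [0.5449, 0.1543, 0.1225]
tool_rot: [0.704, -0.704, -0.071, 0.07]
wrist_force: [1.1, 0.1, -4.9]
width: 0.531
```

```bash
python3 st.py s16
```

```text
19.55 F [ 1.0947  0.1405 -4.9102] T [0.0577 0.0316 0.027 ] w 0.5312111988259551 lean 2.8873789081212223e-05 topy 0.0006443184461315241 footy 0.0006409979603876408 footz 0.0124545048541519 tcp [0.5449 0.1543 0.1225]
```

View pics/s16.png

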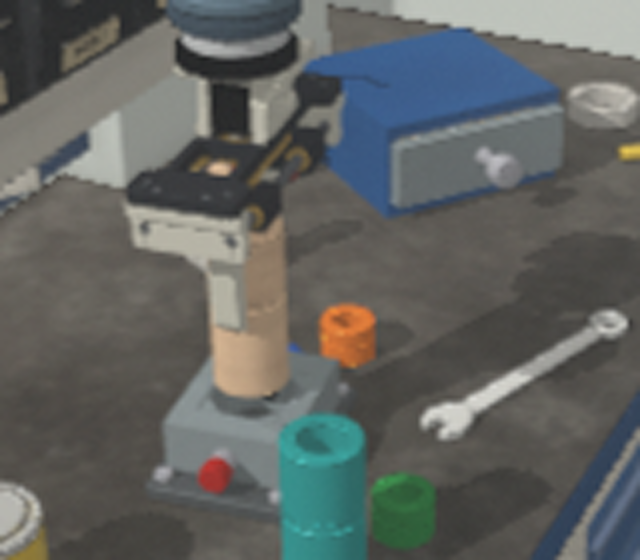

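The bush is out and upright, with the pocket visible beneath it. I'll raise it another 12 mm, settle and check its height.

>>> {"fn": "arm_command", "kwargs": {
  "series": [
    {"x": 0,"y": -4,"z": 0,"wx": 0,"wy": 0,"wz": 0,"gripper": 1},
    {"x": 0,"y": -4,"z": 0,"wx": 0,"wy": 0,"wz": 0,"gripper": 1},
    {"x": 0,"y": -4,"z": 0,"wx": 0,"wy": 0,"wz": 0,"gripper": 1},
    {"x": 0,"y": 0,"z": 0,"wx": 0,"wy": 0,"wz": 0,"gripper": 1},
    {"x": 0,"y": 0,"z": 0,"wx": 0,"wy": 0,"wz": 0,"gripper": 1},
    {"x": 0,"y": 0,"z": 0,"wx": 0,"wy": 0,"wz": 0,"gripper": 1},
    {"x": 0,"y": 0,"z": 0,"wx": 0,"wy": 0,"wz": 0,"gripper": 1},
    {"x": 0,"y": 0,"z": 0,"wx": 0,"wy": 0,"wz": 0,"gripper": 1}
  ]
}}

```text
time: 20.4
tool_pos: [0.5443, 0.1541, 0.1331]
tool_rot: [0.704, -0.704, -0.071, 0.071]
wrist_force: [-0.4, 0.3, -5.1]
width: 0.535
```

```bash
python3 st.py s17; python3 - <<'E'
from h import *
np.set_printoptions(precision=4,suppress=True)
c=cams.capture('scene')
for n in ['bush_foot','bush_top']: print(n,cams.tip_of(c,n))
s=bot.observe(); p=s['tool_pos']
print(proj(c,p-[0,0,.062]),proj(c,p+[0,0,.053]))
for v in range(212,236,2): print(v,dep(c,302,v))
for n in ['tin','paste','valve','parts_box_drawer0_handle']: print(n,cams.tip_of(c,n)[:1])
save(c,'full17')
E
```

```text
20.4 F [-0.3583  0.3429 -5.0528] T [0.0463 0.0371 0.0158] w 0.5348222304247846 lean -6.016146714069216e-05 topy 0.0005598596414539527 footy 0.0005667782101709436 footz 0.02314810237687291 tcp [0.5443 0.1541 0.1331]
bush_foot [{'uv': [320.1, 279.1], 'confidence': 0.91}, {'uv': [304.4, 217.2], 'confidence': 0.58}]
bush_top [{'uv': [317.8, 238.3], 'confidence': 0.96}, {'uv': [300.5, 180.4], 'confidence': 0.61}]
(np.float64(302.2873252450176), np.float64(220.26612302109862)) (np.float64(300.4233645993971), np.float64(181.81709133356392))
212 [0.5292 0.1758 0.1136]
214 [0.5316 0.1727 0.1051]
216 [0.5306 0.1746 0.1004]
218 [0.5309 0.1746 0.0942]
220 [0.5315 0.1742 0.0877]
222 [0.5307 0.1758 0.0826]
224 [0.5315 0.1751 0.0758]
226 [0.5641 0.1281 0.0313]
228 [0.566  0.1259 0.0227]
230 [0.5645 0.1285 0.018 ]
232 [0.5638 0.13   0.0124]
234 [0.5602 0.1357 0.0104]
tin [{'uv': [241.3, 285.4], 'confidence': 0.64}]
paste [{'uv': [284.6, 315.7], 'confidence': 0.73}]
valve [{'uv': [297.5, 199.3], 'confidence': 0.38}]
parts_box_drawer0_handle [{'uv': [366.7, 171.1], 'confidence': 0.84}]
```

View pics/full17.png

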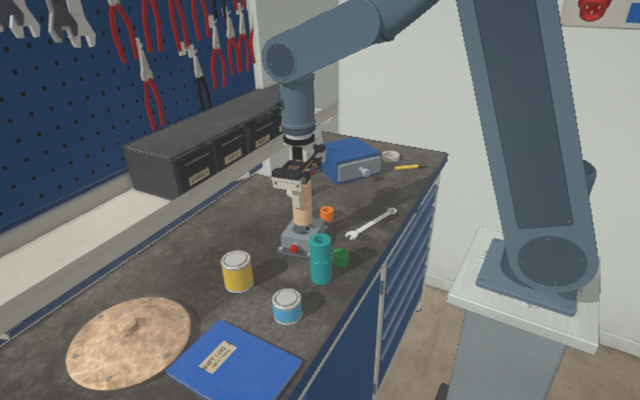

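View pics/s17.png

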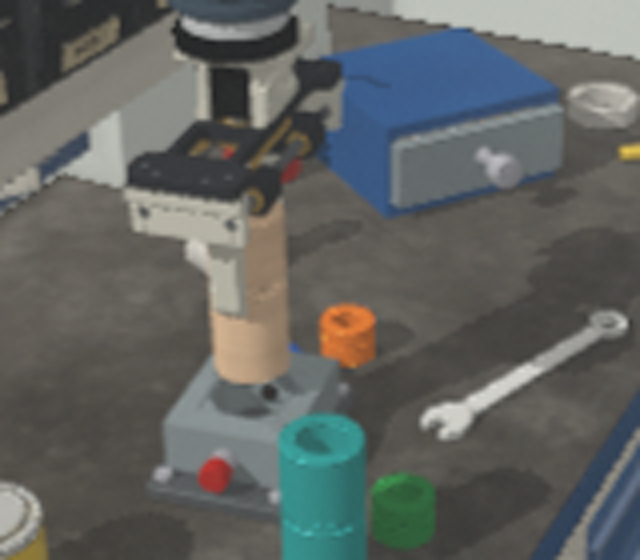

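The bush underside is at z ≈ 0.071–0.075, about 23–27 mm above the nest top. It is upright, centred and steady. The tins and valve body are where they were, and the drawer is shut. Handing in.

```bash
python3 -c "
from cell import order
print(order.hand_in())"
```

```text
the job is handed in; nothing more can be done
None
```

The whole job is done and handed in, at about 20.6 s of the 58 s allowed. `order.hand_in()` gives no verdict, so the results below are my own readings.

- **Collar and drawer:** I put the steel collar in the open drawer, let go of it, and pushed the drawer shut by its knob. The force rose to about 10 N at the stop, and the pictures afterwards show the front panel flush. I last saw the collar lying inside just before I pushed the drawer shut.
- **Rocking the bush:** I gripped it at 60 N and leaned it red, blue, red, blue. Each lean was about 0.149 rad, with the top 14 to 17 mm off centre. The underside stayed 24 mm or more below the nest's top face at each lean. These figures come from the tool pose; the pictures agree.
- **Final hold:** The bush is upright and steady, within about 2 mm of the pocket's centre. Its underside is 23 mm above the nest by the tool pose, or up to about 27 mm by the depth picture. The wrist force is about 5 N, roughly the bush's weight, so it is not touching the nest.
- **Surroundings:** The tins and the valve body look unmoved in the last picture, though the valve was partly hidden and detected with only 0.38 confidence. I did not measure their displacement. The look-alikes were not touched.

My first move command was refused because some fields were left out. Nothing moved, and I resent it with all fields filled in.

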